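# Stamp a leather cover with the foil press

### The arm

A 6-joint arm with a two-finger parallel gripper is mounted at the origin on the work surface. World frame = base frame: x ahead of the robot, y to its left, z up, the work surface at z = 0. Lengths are in m, angles in rad, forces in N, time in s.
With the tool pointing down it reaches from about 0.425 to 0.95 m from the base axis. Payload 3.5 kg.
Tool frame: the origin (TCP) lies midway between the tips of the shut fingers; the grasp point (between the pads) lies 19 mm behind it; z points along the fingers, y is the line along which they close (so a half turn about z gives the same grasp; the last joint's range is limited). The gripper opens to 85 mm and grips with 20 to 120 N. Pads are 22 mm wide; open, the fingers measure 114 mm over their backs; the gripper's body (76 mm by 85 mm) begins 54 mm behind the grasp point. The pads swing forward as they close: fully open they stand 13 mm farther back than shut.
Start: joints at [-1.265, 0.286, 1.577, -0, 1.279, -0.15], TCP at [0.297, -0.606, 0.231] pointing down, gripper open.
Joint ranges: [-2.77, 2.77], [-0.9, 2.22], [0.21, 2.48], [-1.53, 4.67], [0.24, 2.81], [-2.84, 2.84]. Speed limits (rad/s): [2.79, 2.79, 3.14, 3.14, 3.14, 3.14].

### API

Orientations are given as a unit quaternion [x, y, z, w].
In Python, from plant import get_state, read_camera, ctrl gives the robot as it stands.
- The arm moves only by the shell command python3 -m crank 'ROWS' [FORCE]. ROWS is JSON, a list of rows, each a list of 3 entries, a list of its own where there are three numbers: the shift along the tool's x, y, z in mm, then the turn about the tool's z in degrees, then the closure in counts, from 0 (fully open) to 255 (shut). In form: [[[tx, ty, tz], yaw, claw], ...]. A call has 1 to 10 rows; each row is the pose to reach, as a shift and turn from the pose commanded when the call began, along the tool's axes at that moment; what a row does not reach only later rows make up. A row lasts 1/10 s, in which the tool goes at most 50 mm and 8.59 degrees, less where a joint would pass 70% of its speed; a pose out of reach is approached as far as the arm can. A call with a gripper value outside its range is refused whole. The fingers move at their own pace and stop on an object; FORCE is the grip in N (left out, the last holds). Time passes only in rows, so rows that repeat a pose let the fingers close. It gives the time, the measured TCP pose, the force, the opening and the grip force at its end, in the units of the state.
- get_state(): the state, without advancing time (a new reading comes with each control period).
- read_camera(name): name is "side" or "top" or "wrist"; returns a dict with "frame" (384x512x3 uint8, blue, green, red), "range_z" (384x512 float32, m along the optical axis (not along the pixel's ray), 0 where there is no reading), "vfov" (degrees; the focal length in pixels is half the picture's height over the tangent of half this angle, whatever the lens; pixels are square), "cx", "cy" (the principal point, pixels), "origin" and "orientation" of the camera in the world. Camera axes: x right, y down, z forward; pixel columns grow to the right and rows downward; lengths in m; the calibration is good to about 2 mm. A picture is of the moment at which its call begins.
- ctrl.sign_off(): hands the job in; it is judged then, once.
The state is a dict: "time": time; "qpos": joint angles; "dq": joint speeds; "joint_efforts": joint torques, N m; "eef_pos": TCP position; "tcp_rot": TCP orientation; "contact_force": force on the tool from outside, world axes, zero at the start; "wrist_torque": the same for the moment, N m; "opening": opening from 0.0 (shut) to 1.0 (fully open); "finger_force": force on a finger pad.
Only numpy, scipy, OpenCV 4.12 (cv2) and the standard library are available. Lean on these libraries where they do the work, as an engineer would, in place of code of your own. Each camera call takes 0.05 s, during which the arm holds its last target. There are 200 camera calls.

### The job

Work the foil press from its console (closed fingertips will do, nothing is to be picked up): first push the white rocker switch over by pressing its raised half fully down, then push the yellow clamp button fully in (it stays in), and last press the green stamp button fully down and keep it down. The program finishes while still holding the green button down. Do not press the red stop button, and leave the brass die block, ink jar, hand stamp and notebook just where they stand.

Things in the scene. Friction and masses are not known exactly. Their poses are not given: they have to be found in the camera images.
- console: Grey fixed console, 180 (x) by 340 (y) by 50 mm high, dark level top; origin: centre of its underside, z up; -x faces the operator. Its four controls stand in a row along y, 80 mm apart, at x = +20 mm, in an order that changes. The press is one piece with it at y = -205 to -365 mm, x = -100 to 160 mm, 230 mm high; yellow lowers its clamp bar and green its stamping head by linkage.
- rocker (a joint): White V-shaped rocker, 60 mm long (console x), 28 mm wide, in a black frame 80 x 44 x 12 mm. Two 30 mm halves meet in a crease, the hinge. 0 = off: -x half level, +x half (black line across it) sloping up, its end 12 mm above the crease. 0.4 rad = on: +x half pushed level, hard stop. Starts within 0.05 of off; needs 2 to 3 N at the end of the half; stays where pushed.
- rocker_crease (a point): middle of the rocker's crease, on its upper face, fixed, 71 mm above the table (21 mm above the console top); x along the rocker towards the half to be pressed, z up. Switched on, the pressed half lies level at this height.
- rocker_on (a point): point on the upper face of the half to be pressed, 20 mm from the crease; it moves with the rocker (about 8 mm above the crease when off, level with it when on)
- yellow (a joint): Yellow round push-in clamp button, 30 mm across. 0 = out, 0.008 m = fully in (hard stop). It has no spring: it needs about 3 N to move and stays where it is pushed. Starts within 0.5 mm of out.
- yellow_top (a point): centre of the yellow button's top face; moves with it (about 72 mm above the table when out, 64 mm when in; its black round housing, 46 mm across, ends at 62 mm)
- green (a joint): Green round spring stamp button, 30 mm across. 0 = up, 0.006 m = fully down (hard stop). The spring needs about 1.5 N to start and about 5 N fully down; let go, it comes back up.
- green_top (a point): centre of the green button's top face; moves with it (68 mm above the table when up, 62 mm down)
- green_base: black round housing of the green button, 46 mm across and 12 mm high, fixed on the console top, with the button in it; origin at the centre of its underside
- red (a joint): Red round spring stop button, 40 mm across, in a white housing 56 mm across; 0 = up, 0.006 m = fully down. Not to be pressed.
- red_top (a point): centre of the red button's top face (68 mm above the table)
- die: loose brass die block 22 x 30 mm, 24 mm high, standing on the console top in front of (-x of) the controls; origin at the centre of its underside, z up
- ink: loose amber glass ink jar with a black cap, 44 mm across, 60 mm high, on the table beyond (+x of) the console; origin at the centre of its underside, z up
- stamp: loose wooden hand stamp standing upright, 36 mm across its foot, 75 mm high, on the table off the console's +x +y corner; origin at the centre of its underside, z up
- notebook: loose brown leather notebook 100 x 140 mm, 18 mm thick, lying on the table on the console's +y side; origin at the centre of its underside, z up

How it is judged:
By the outcome, as a careful person would: the job done as asked, in the order asked, and still so for the second after the job is handed in, while the arm keeps its last pose, push and grip.
It also fails if it takes over 40 s, if anything falls off the work surface, if the arm or the gripper's body presses on something with over 40 N, if the wrist force passes 120 N, or if a joint passes its speed limit or range.

## Working session

There is one attempt and no reset: what is moved stays moved. The work goes in short steps, Python scripts to look and compute and a shell command to move; the robot and the scene stay as the last step left them, time stands still between calls to the robot, and variables do not carry over. Pictures are saved under pics/ and viewed, at most 10 in all, crops included, and the job is handed in when it is done.

```bash
mkdir -p pics; cat > h.py <<'E'
import numpy as np,cv2,pickle
from scipy.spatial.transform import Rotation as R
from plant import get_state, read_camera, ctrl
def world(c,u,v,z):
    f=192/np.tan(np.radians(c['vfov'])/2)
    d=R.from_quat(c['orientation']).as_matrix()@np.array([(u-c['cx'])/f,(v-c['cy'])/f,1.])
    o=np.array(c['origin']); return o+d*(z-o[2])/d[2]
def cloud(c):
    f=192/np.tan(np.radians(c['vfov'])/2); v,u=np.mgrid[:384,:512]; r=c['range_z']
    p=np.stack([(u-c['cx'])/f*r,(v-c['cy'])/f*r,r],-1)
    return p@R.from_quat(c['orientation']).as_matrix().T+np.array(c['origin'])
E
python3 - <<'E'
from h import *
t=read_camera('top');s=read_camera('side')
pickle.dump((t,s),open('a.pkl','wb'))
cv2.imwrite('pics/a.png',np.hstack([t['frame'],s['frame']])[:, :]) if 0 else None
cv2.imwrite('pics/t.png',t['frame']);cv2.imwrite('pics/s.png',s['frame'])
for c in(t,s):print({k:c[k] for k in c if k not in('frame','range_z')})
print(get_state())
E
```

```text
{'vfov': 49.14575906552096, 'cx': 250.56196399828298, 'cy': 198.47676544722248, 'origin': array([0.37478892, 0.15679595, 0.98278679]), 'orientation': array([-0.61522034,  0.78195854, -0.07705751,  0.06408516])}
{'vfov': 57.175744932615096, 'cx': 256.8634447937805, 'cy': 194.3495828196717, 'origin': array([ 0.45758975, -0.34711119,  0.63771543]), 'orientation': array([ 0.9251694 , -0.10913854,  0.05012601, -0.36005242])}
{'time': 0.1, 'qpos': array([-1.26500895e+00,  2.87119540e-01,  1.57806159e+00,  2.96820919e-05,
        1.27863674e+00, -1.49976032e-01]), 'dq': array([ 0.00018395, -0.00064859, -0.00106332,  0.00059614,  0.00099481,
       -0.00058378]), 'joint_efforts': array([ 6.78417491e-04, -4.07295656e+01, -2.93697256e+01, -1.50391015e-04,
        3.42690837e-03,  3.22693616e-06]), 'eef_pos': array([ 0.2969602 , -0.60548333,  0.23004043]), 'tcp_rot': array([ 9.74147501e-01,  2.25910179e-01, -7.24265071e-05, -1.11033871e-03]), 'contact_force': array([ 0.13102725,  0.05067602, -0.02739507]), 'wrist_torque': array([-0.01084513,  0.01760176,  0.00891333]), 'finger_force': 0.0, 'opening': 0.9977435928816843}
```

View pics/t.png

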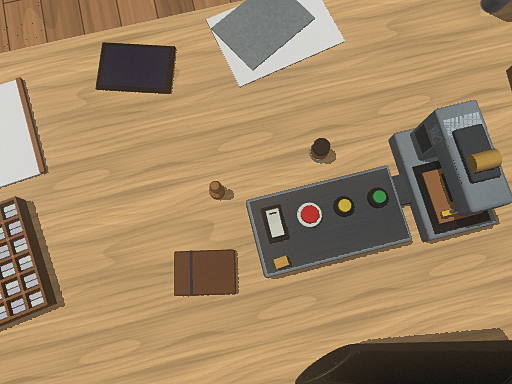

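View pics/s.png

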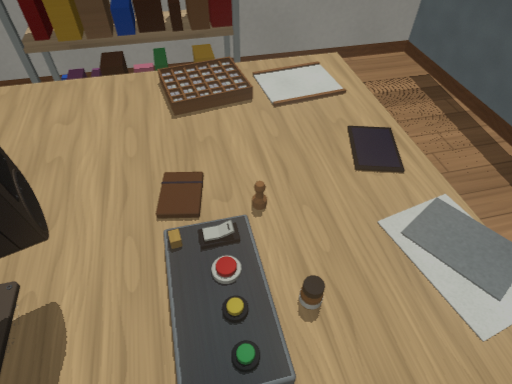

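The top view shows rocker (275,222), red (310,214), yellow (345,205) and green (379,197), the die at (281,262), and the press on the right. The side view shows the same order: rocker (219,233), red (227,267), yellow (235,308), green (245,354).

```bash
python3 - <<'E'
from h import *
t,s=pickle.load(open('a.pkl','rb'))
def cen(c,lo,hi,near,rad=22):
    m=cv2.inRange(cv2.cvtColor(c['frame'],cv2.COLOR_BGR2HSV),lo,hi)
    k=np.zeros_like(m);cv2.circle(k,near,rad,255,-1);m&=k
    n,l,st,ce=cv2.connectedComponentsWithStats(m);i=1+np.argmax(st[1:,4]);return ce[i],st[i,4],l==i
P={}
for n,lo,hi,z,a,b in[('red',(0,150,80),(8,255,255),.068,(310,214),(227,267)),('yellow',(20,120,80),(33,255,255),.0718,(345,205),(235,308)),('green',(45,100,50),(85,255,255),.068,(379,197),(245,354)),('rocker',(0,0,150),(180,60,255),.073,(275,222),(219,233))]:
  for c,q in((t,a),(s,b)):
    ce,ar,m=cen(c,lo,hi,q,17)
    w=world(c,*ce,z);cl=cloud(c)[m];print(n,ce.round(1),ar,w.round(4),'cloud',np.median(cl,0).round(4)); P.setdefault(n,[]).append(w)
A=np.array([np.mean(P[n],0) for n in('green','yellow','red')])
d=A[2]-A[0];d/=np.linalg.norm(d);yaw=np.arctan2(-d[0],d[1]);print('console yaw deg',np.degrees(yaw),'spacing',np.diff(A,axis=0))
E
```

```text
red [309.6 213.7] 244 [ 0.4928 -0.0006  0.068 ] cloud [0.4922 0.     0.0714]
red [225.7 266.2] 315 [ 0.4913 -0.0019  0.068 ] cloud [ 0.4911 -0.0045  0.0717]
yellow [344.2 204.9] 137 [ 0.4934 -0.0792  0.0718] cloud [ 0.4934 -0.0795  0.071 ]
yellow [234.5 305.7] 257 [ 0.4917 -0.0829  0.0718] cloud [ 0.4917 -0.0828  0.0713]
green [378.7 196.3] 144 [ 0.4945 -0.1599  0.068 ] cloud [ 0.494  -0.1589  0.0712]
green [245.1 353.3] 328 [ 0.4927 -0.1613  0.068 ] cloud [ 0.4924 -0.1625  0.0715]
rocker [274.6 222.7] 320 [0.4909 0.0797 0.073 ] cloud [0.4909 0.0796 0.0726]
rocker [216.9 230.5] 295 [0.4885 0.0791 0.073 ] cloud [0.4882 0.0787 0.0722]
console yaw deg 0.5518891347595675 spacing [[-0.00100641  0.07954852  0.0038    ]
 [-0.00052858  0.07980514 -0.0038    ]]
```

Both views agree within about 2–3 mm, and heights and 80 mm spacing match. The console yaw is about 0.5°. I lift first to clear the press, closing the fingers and squaring the tool on the way.

```bash
python3 -m crank '[[[0,0,-45],8,255],[[0,0,-90],16,255],[[0,0,-135],24,255],[[0,0,-180],26,255],[[0,0,-180],26,255],[[0,0,-180],26,255]]' 40; python3 -c "
from h import *
s=get_state();print(R.from_quat(s['tcp_rot']).as_matrix().round(3),s['qpos'].round(3))"
```

```text
time: 0.7
eef_pos: [0.2972, -0.6063, 0.4129]
tcp_rot: [1.0, 0.001, 0.0, 0.001]
contact_force: [0.8, 0.8, -1.6]
opening: 0.004
finger_force: 0.0
[[ 1.     0.002  0.001]
 [ 0.002 -1.    -0.003]
 [ 0.001  0.003 -1.   ]] [-1.265  0.214  1.34  -0.     1.585  0.304]
```

```bash
python3 -m crank '[[[45,-20,0],0,255],[[90,-45,0],0,255],[[120,-85,0],0,255],[[140,-130,0],0,255],[[155,-175,0],0,255],[[165,-223,0],0,255],[[175,-271,0],0,255],[[180,-320,0],0,255],[[190,-368,0],0,255],[[195,-417,0],0,255]]'
python3 -m crank '[[[5,-48,0],0,255],[[10,-97,0],0,255],[[15,-146,0],0,255],[[19,-195,0],0,255],[[22,-230,0],0,255],[[22,-268,20],0,255],[[22,-268,70],0,255],[[22,-268,120],0,255],[[22,-268,170],0,255],[[22,-268,210],0,255]]'
python3 - <<'E'
from h import *
s=get_state();print(s['eef_pos'],R.from_quat(s['tcp_rot']).as_matrix().round(3))
w=read_camera('wrist');t=read_camera('top');pickle.dump((w,t),open('b.pkl','wb'));cv2.imwrite('pics/b.png',w['frame'])
E
```

```text
time: 1.7
eef_pos: [0.4908, -0.1864, 0.408]
tcp_rot: [1.0, 0.001, -0.002, -0.001]
contact_force: [1.4, 0.1, -0.6]
opening: -0.003
finger_force: 0.0
time: 2.7
eef_pos: [0.5095, 0.0798, 0.1952]
tcp_rot: [1.0, 0.001, -0.004, -0.0]
contact_force: [1.0, -0.2, -1.1]
opening: 0.002
finger_force: 0.0
[0.50951859 0.07975495 0.19520341] [[ 1.     0.003 -0.008]
 [ 0.003 -1.     0.   ]
 [-0.008 -0.    -1.   ]]
```

View pics/b.png

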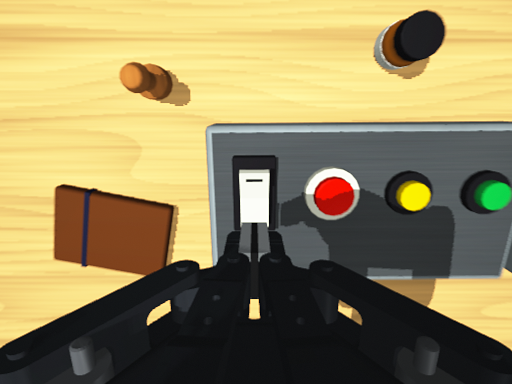

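The wrist view shows the rocker at columns 239–270 with its far end at row 170 and the black line at (254,180). Red is at (334,195), yellow at (413,196) and green at (493,195).

```bash
python3 - <<'E'
from h import *
w,t=pickle.load(open('b.pkl','rb'))
H=cv2.cvtColor(w['frame'],cv2.COLOR_BGR2HSV)
for n,lo,hi,z,(x0,x1) in[('yellow',(20,120,80),(33,255,255),.072,(380,440)),('red',(0,150,80),(8,255,255),.068,(300,370)),('green',(45,100,50),(85,255,255),.068,(460,512)),('rocker',(0,0,150),(180,60,255),.083,(230,280))]:
    m=cv2.inRange(H,lo,hi);m[:,:x0]=0;m[:,x1:]=0;m[:150]=0;m[230:]=0
    v,u=np.nonzero(m);cu,cv=(u.min()+u.max())/2,(v.min()+v.max())/2
    print(n,u.min(),u.max(),v.min(),v.max(),world(w,cu,cv,z).round(4))
    if n=='rocker':
        print('far end',world(w,np.median(u[v==v.min()+1]),v.min(),.083)); 
        for r in(172,176,190,200,210,218):
            k=u[v==r];print(r,k.min(),k.max(),cloud(w)[r,(k.min()+k.max())//2].round(4))
m=cv2.inRange(H,(0,0,0),(180,255,45))
E
```

```text
yellow 396 430 180 211 [ 0.4961 -0.0747  0.072 ]
red 314 353 177 214 [0.4947 0.002  0.068 ]
green 474 511 180 210 [ 0.4956 -0.1559  0.068 ]
rocker 239 269 170 226 [0.4967 0.0811 0.083 ]
far end [0.52360039 0.08160235 0.083     ]
172 239 268 [0.5208 0.0821 0.0789]
176 239 269 [0.5176 0.0811 0.0816]
190 240 268 [0.5022 0.0811 0.075 ]
200 240 268 [0.4909 0.0811 0.0712]
210 240 268 [0.48   0.0811 0.0702]
218 240 268 [0.4717 0.081  0.0708]
```

```bash
python3 -m crank '[[[2,0,30],0,255],[[2,0,70],0,255],[[2,0,95],0,255],[[2,0,95],0,255],[[2,0,95],0,255]]'
```

```text
time: 3.3
eef_pos: [0.5155, 0.0793, 0.1076]
tcp_rot: [1.0, 0.001, 0.0, 0.0]
contact_force: [0.7, 0.3, 0.2]
opening: -0.0
finger_force: 0.0
```

```bash
python3 -m crank '[[[0,0,14],0,255],[[0,0,22],0,255],[[0,0,27],0,255],[[0,0,31],0,255],[[0,0,34],0,255],[[0,0,36],0,255],[[0,0,37],0,255],[[0,0,38],0,255],[[0,0,38],0,255]]'
```

```text
time: 4.2
eef_pos: [0.5157, 0.0793, 0.0709]
tcp_rot: [1.0, 0.001, 0.0, 0.0]
contact_force: [-1.8, 0.1, 13.4]
opening: -0.003
finger_force: 6.8
```

Hard stop reached: 13 N with the tip at 71 mm. I lift and go above yellow, checking the rocker on the way.

```bash
python3 -m crank '[[[0,0,-40],0,255],[[0,0,-85],0,255],[[-5,45,-90],0,255],[[-12,90,-90],0,255],[[-20,135,-90],0,255],[[-22,159,-90],0,255],[[-22,159,-90],0,255],[[-22,159,-90],0,255]]'
python3 - <<'E'
from h import *
s=get_state();print(s['eef_pos'])
w=read_camera('wrist');t=read_camera('side');pickle.dump((w,t),open('c.pkl','wb'));cv2.imwrite('pics/c.png',w['frame'])
cl=cloud(w);H=cv2.cvtColor(w['frame'],cv2.COLOR_BGR2HSV);m=cv2.inRange(H,(0,0,150),(180,60,255))>0
m&=(abs(cl[...,1]-.08)<.012)&(abs(cl[...,0]-.494)<.04)&(abs(cl[...,2]-.075)<.015)
p=cl[m]
for a in np.arange(.46,.53,.01):
  k=abs(p[:,0]-a)<.005
  if k.any(): print(round(a,3),np.median(p[k],0).round(4))
m=cv2.inRange(H,(20,120,80),(33,255,255))>0;m&=abs(cl[...,2]-.07)<.012
m&=abs(cl[...,1]+.08)<.04;p=cl[m];print('yellow',np.median(p,0),(p.max(0)+p.min(0))/2)
E
```

```text
time: 5.0
eef_pos: [0.4921, -0.0795, 0.1574]
tcp_rot: [1.0, 0.0, -0.001, -0.001]
contact_force: [0.3, 0.5, 0.1]
opening: -0.003
finger_force: 0.0
[ 0.49213326 -0.07945831  0.15743498]
0.46 [0.4556 0.0856 0.0619]
0.47 [0.4701 0.0804 0.0805]
0.48 [0.48   0.0799 0.0762]
0.49 [0.4898 0.08   0.0721]
0.5 [0.5    0.0795 0.0709]
0.51 [0.5095 0.0797 0.0708]
0.52 [0.5195 0.0803 0.0708]
yellow [ 0.49518144 -0.07884925  0.07117829] [ 0.49299281 -0.07889267  0.06650829]
```

View pics/c.png

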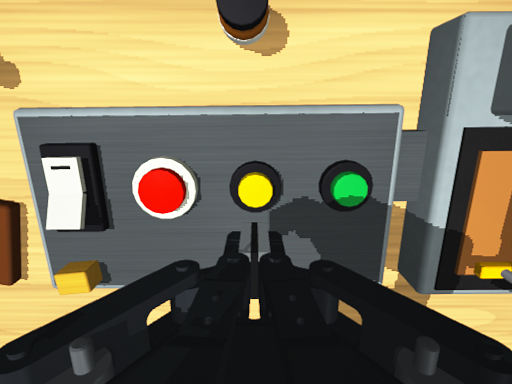

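The rocker (70,190) now has its line half level at 71 mm, so it is on. Yellow at (255,190) is centred under the fingers, and green is at (350,188). I press yellow now.

```bash
python3 -m crank '[[[1,0,40],0,255],[[1,0,70],0,255],[[1,0,82],0,255],[[1,0,86],0,255],[[1,0,89],0,255],[[1,0,91],0,255],[[1,0,93],0,255],[[1,0,94],0,255],[[1,0,95],0,255],[[1,0,95],0,255]]'
```

```text
time: 6.1
eef_pos: [0.4951, -0.08, 0.0641]
tcp_rot: [1.0, 0.001, 0.001, 0.0]
contact_force: [1.2, 2.0, 3.2]
opening: -0.0
finger_force: 1.5
```

```bash
python3 -m crank '[[[0,0,1],0,255],[[0,0,1.5],0,255],[[0,0,1.5],0,255]]'
```

```text
time: 6.4
eef_pos: [0.4952, -0.08, 0.0638]
tcp_rot: [1.0, 0.001, 0.001, 0.0]
contact_force: [-1.5, 3.3, 11.7]
opening: 0.002
finger_force: 5.6
```

Yellow is on its stop (11.7 N at 63.8 mm). Next, above green.

```bash
python3 -m crank '[[[0,0,-40],0,255],[[0,0,-80],0,255],[[0,40,-85],0,255],[[0,80,-85],0,255],[[0,80,-85],0,255],[[0,80,-85],0,255]]'
python3 - <<'E'
from h import *
s=get_state();print(s['eef_pos'])
w=read_camera('wrist');cv2.imwrite('pics/d.png',w['frame'])
cl=cloud(w);H=cv2.cvtColor(w['frame'],cv2.COLOR_BGR2HSV)
for n,lo,hi,y in(('y',(20,120,80),(33,255,255),-.08),('g',(45,100,50),(85,255,255),-.16)):
  m=cv2.inRange(H,lo,hi)>0;m&=(abs(cl[...,2]-.067)<.01)&(abs(cl[...,1]-y)<.03)&(abs(cl[...,0]-.494)<.03);p=cl[m];print(n,m.sum(),np.median(p,0).round(4),p.min(0),p.max(0))
E
```

```text
time: 7.0
eef_pos: [0.4935, -0.1603, 0.1461]
tcp_rot: [1.0, 0.0, -0.001, -0.0]
contact_force: [-0.8, 0.9, -0.3]
opening: 0.003
finger_force: 0.0
[ 0.49350824 -0.16027496  0.14611553]
y 939 [ 0.4944 -0.0792  0.0635] [ 0.4790913  -0.09314807  0.06049474] [ 0.50862708 -0.06376136  0.0654768 ]
g 1102 [ 0.4964 -0.1589  0.0715] [ 0.47655169 -0.17395654  0.06051211] [ 0.51013714 -0.14378882  0.07451225]
```

View pics/d.png

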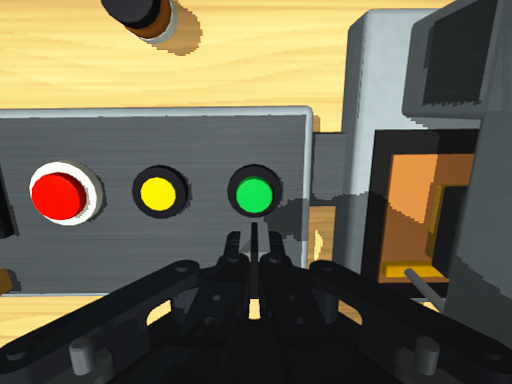

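Yellow (157,193) is in, at 63.5 mm. Green (254,195) is centred ahead of the fingertips. I press it until the force shows the stop.

```bash
python3 -m crank '[[[1,0,35],0,255],[[1,0,60],0,255],[[1,0,70],0,255],[[1,0,75],0,255],[[1,0,79],0,255],[[1,0,82],0,255],[[1,0,84],0,255],[[1,0,84],0,255]]'; python3 -m crank '[[[0,0,1],0,255],[[0,0,2],0,255],[[0,0,2],0,255]]'
```

```text
time: 7.85
eef_pos: [0.4958, -0.1594, 0.0659]
tcp_rot: [1.0, 0.001, -0.0, -0.0]
contact_force: [-7.0, 5.4, 13.7]
opening: 0.001
finger_force: 7.1
time: 8.15
eef_pos: [0.4959, -0.1595, 0.0657]
tcp_rot: [1.0, 0.001, -0.001, -0.001]
contact_force: [-11.3, 7.5, 23.2]
opening: -0.001
finger_force: 11.9
```

Stopped at 65.7 mm with 23 N, about 3.5 mm higher than stated but matching the depth camera's 71.5 mm minus 6 mm. There is also a side force, so I check from the cameras.

```bash
python3 - <<'E'
from h import *
s=read_camera('side');t=read_camera('top');s0=pickle.load(open('a.pkl','rb'))[1];t0=pickle.load(open('a.pkl','rb'))[0];st=get_state()
print(st['contact_force'],st['wrist_torque'],st['eef_pos'])
f=lambda c,x,y,w,h:cv2.resize(c['frame'][y:y+h,x:x+w],(390,300),interpolation=cv2.INTER_CUBIC)
cv2.imwrite('pics/e.png',np.vstack([np.hstack([f(s0,180,284,130,100),f(s,180,284,130,100)]),np.hstack([f(t0,370,120,130,100),f(t,370,120,130,100)])]))
w=read_camera('wrist');cv2.imwrite('pics/f.png',w['frame'])
cl=cloud(w);H=cv2.cvtColor(w['frame'],cv2.COLOR_BGR2HSV)
m=cv2.inRange(H,(45,100,30),(85,255,255))>0;p=cl[m];print('g',m.sum(),np.median(p,0).round(4))
c0=cloud(s0);H=cv2.cvtColor(s0['frame'],cv2.COLOR_BGR2HSV);m=cv2.inRange(H,(45,100,50),(85,255,255))>0;m[:330]=0;print(np.percentile(c0[m][:,2],[5,25,50,75,95]).round(4))
E
```

```text
[-10.79240078   5.83640237  24.45339915] [ 1.16118663  1.87802565 -0.05894296] [ 0.49590631 -0.15948853  0.06570032]
g 555 [ 0.5059 -0.1598  0.0649]
[0.0652 0.0706 0.0715 0.0722 0.0736]
```

View pics/e.png

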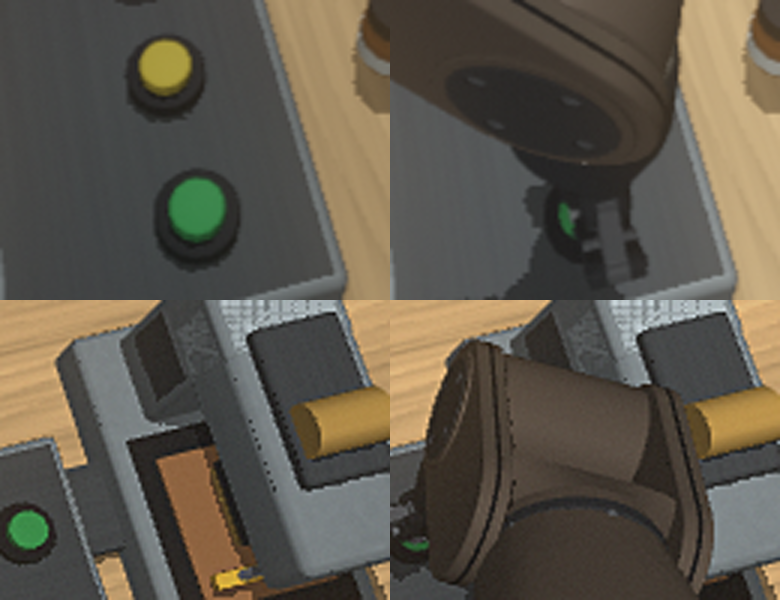

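View pics/f.png

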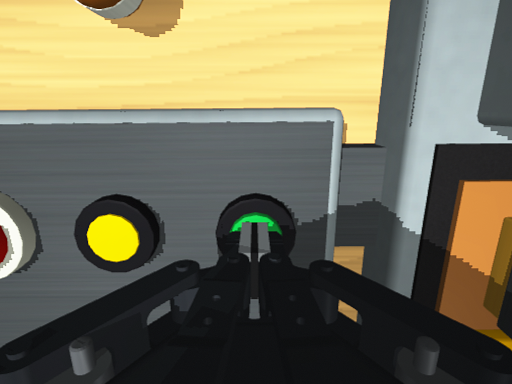

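The visible green face went from 71.5 to 64.9 mm, so it is fully down. I hold a moment to check it is steady, and check from joint 1's torque that the arm isn't leaning on the press.

```bash
python3 -m crank '[[[-0.5,0,0],0,255],[[-0.5,0,0],0,255],[[-0.5,0,0],0,255],[[-0.5,0,0],0,255],[[-0.5,0,0],0,255],[[-0.5,0,0],0,255],[[-0.5,0,0],0,255],[[-0.5,0,0],0,255]]'; python3 - <<'E'
from h import *
s=get_state();F=s['contact_force'];p=s['eef_pos'];print('tau1',s['joint_efforts'][0],'tip moment',p[0]*F[1]-p[1]*F[0],F)
t=read_camera('top');t0=pickle.load(open('a.pkl','rb'))[0]
c=cloud(t);d=(cloud(t)[...,2]-cloud(t0)[...,2])>.02
k=d&(c[...,0]>.36)&(c[...,0]<.65)&(c[...,1]<-.2);q=c[k];print(len(q),q.min(0) if len(q) else '', q.max(0) if len(q) else '')
def dl(c,u0,v0):
    return c['frame'][v0-14:v0+14,u0-14:u0+14].astype(int)
for n,u,v in(('die',281,262),('ink',320,150),('stamp',217,190),('nb',205,272)):print(n,abs(dl(t,u,v)-dl(t0,u,v)).mean())
E
```

```text
time: 9.1
eef_pos: [0.4959, -0.1595, 0.0657]
tcp_rot: [1.0, 0.001, 0.0, -0.0]
contact_force: [-10.0, 7.8, 23.2]
opening: -0.0
finger_force: 11.2
tau1 -1.9168514013290405 tip moment 2.2818630371205106 [-10.01196128   7.82207833  23.1639256 ]
188 [ 0.45753234 -0.22237495  0.3230843 ] [ 0.50914249 -0.20002818  0.37238733]
die 5.7517006802721085
ink 6.47406462585034
stamp 8.043367346938776
nb 5.059948979591836
```

The joint torque matches the fingertip load, so the arm is clear of the press. The loose items look unmoved and the hold is steady, so I hand in.

```bash
python3 -c "
from plant import ctrl
print(ctrl.sign_off())"
```

```text
the job is handed in; nothing more can be done
None
```

I switched the rocker on, pushed the yellow button fully in, then pressed the green button fully down and handed in holding it there at about 23 N; red was never pressed and the loose items look unmoved.

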